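# Hang the slide rack on the drying peg

### The arm

A 7-joint arm with a two-finger parallel gripper is mounted at the origin on a cart in front of the work surface, level with it; the furniture and walls round the work are solid. World frame = base frame: x ahead of the robot, y to its left, z up, the work surface at z = 0. Lengths are in m, angles in rad, forces in N, time in s.
With the tool pointing down it reaches from about 0.35 to 0.9 m from the base axis. Payload 7.2 kg.
Tool frame: the origin (TCP) lies midway between the tips of the shut fingers; the grasp point (between the pads) lies bot.tcp_to_grasp behind it (bot.tcp_to_grasp is the distance from the TCP to the grasp point, in m); z points along the fingers, y is the line along which they close (so a half turn about z gives the same grasp; the last joint's range is limited). The gripper opens to 85 mm and grips with 20 to 120 N. Pads are 22 mm wide; open, the fingers measure 114 mm over their backs; the gripper's body (76 mm by 85 mm) begins 54 mm behind the grasp point. The pads swing forward as they close: fully open they stand 13 mm farther back than shut.
Start: joints at [1.051, 0.411, -0.013, 1.596, 0.006, 1.134, -0.082], TCP at [0.273, -0.562, 0.231] pointing down, gripper open.
Joint ranges: [-2.95, 2.95], [-0.29, 1.99], [-1.47, 1.44], [0.14, 2.54], [-1.03, 4.17], [0.13, 1.85], [-2.86, 2.86]. Speed limits (rad/s): [2.39, 2.39, 3.01, 3.01, 3.14, 3.14, 3.14].

### API

Orientations are given as a unit quaternion [x, y, z, w].
In Python, from bench import bot, viewer, ticket, look_for, silhouettes, pinpoint gives the robot as it stands. The module is installed in compiled form; this text tells all that it offers.
- The arm moves only by the tool jog_arm, never from a script. Its argument "moves" is a list of rows, each a list of 7 numbers: the shift along the tool's x, y, z in mm, then the turn, a rotation vector about the tool's x, y, z in degrees, then the finger opening in mm, from 0 to 85.4. In form: [[tx, ty, tz, wx, wy, wz, claw], ...]. A call has exactly 5 rows; each row shifts and turns the commanded pose from where the row before left it, along the tool's axes as they then stand; what a row does not reach is not made up. A row lasts 1/10 s, in which the tool goes at most 50 mm and 8.59 degrees, less where a joint would pass 70% of its speed; a pose out of reach is approached as far as the arm can. A call with a gripper value outside its range is refused whole. The fingers move at their own pace and stop on an object; "squeeze" is the grip in N (left out, the last holds). Time passes only in rows, so rows that do not move let the fingers close, or fill a call up. It gives the time, the measured TCP pose, the force, the opening and the grip force at its end, in the units of the state.
- bot.get_obs(): the state, without advancing time (a new reading comes with each control period).
- viewer.read_camera(name): name is "scene" or "side" or "wrist"; returns a dict with "pixels" (420x560x3 uint8, red, green, blue), "range_z" (420x560 float32, m along the optical axis (not along the pixel's ray), 0 where there is no reading), "camera_matrix" (3x3 intrinsics, pixels), "distortion" ([k1, k2, p1, p2, k3] as OpenCV has them; the pictures are not rectified), "camera_from_world" (4x4, takes a point from world to camera coordinates); the wrist camera has in their place "tool_from_camera" (4x4, takes a point from camera to tool coordinates, whose origin is the TCP and whose axes are the flange's). Camera axes: x right, y down, z forward; pixel columns grow to the right and rows downward; lengths in m; the calibration is good to about 2 mm. A picture is of the moment at which its call begins: read the wrist's pose just before it.
- ticket.sign_off(): hands the job in; it is judged then, once.
Trained networks look in the newest picture that a camera, given by its name, has taken for a name from the list of things; names that differ only in an ending like _2 or _b are one class to them, and where a whole thing is asked for, a point or a joint stands for the part that bears it (a point fixed in the world has none). Each returns a list of dicts, best first, with "conf" (0 to 1); they miss things now and then, are a little off and sometimes report something else, mostly with a low value. They report only what shows in the picture. A call takes as long as a camera call. They do not tell look-alikes from the thing itself.
- look_for(camera, name): "point" ([x, y, z] in m, in the coordinates of the camera as it stood for that picture, good to about 4 mm: the middle of the surface that is visible of it).
- silhouettes(camera, name): "region" (420x560 bool, what is visible of it).
- pinpoint(camera, name): "point" ([x, y, z] in m, in the coordinates of the camera as it stood for that picture, good to about 4 mm: a listed point, or the origin of a listed thing).
The state is a dict: "t": time; "joint_pos": joint angles; "dq": joint speeds; "tau": joint torques, N m; "position": TCP position; "eef_rot": TCP orientation; "wrist_force": force on the tool from outside, world axes, zero at the start; "ft_torque": the same for the moment, N m; "width": opening from 0.0 (shut) to 1.0 (fully open); "finger_force": force on a finger pad.
Only numpy, scipy, OpenCV 4.12 (cv2) and the standard library are available. Lean on these libraries where they do the work, as an engineer would, in place of code of your own. Each camera call takes 0.05 s, during which the arm holds its last target. There are 200 camera calls.

### The job

Lift the slide rack out of the blue trough, stand it upright in the middle of the pad and let go of it. Then take it by one of its orange end lugs and hang it by its eye on the peg of the drying stand, pushing the eye in under the red flap until the flap has dropped shut again behind it, and leave it hanging there freely. Keep the rack upright all the way and do not disturb the beaker, the petri dish or the marker.

Things in the scene. Friction and masses are not known exactly. Their poses are not given: they have to be found in the camera images.
- slide_rack: Loose steel rack of glass slides, about 0.17 kg, 194 mm long (y), 44 mm wide (x), 142 mm high (z up); origin at the centre of its underside; the same both ways round. Its body (44 x 140 mm) is 53 mm high, with a orange lug at each end; a stem at its middle (22 mm wide, 8 mm thick in x) carries the eye plate.
- rack_eye (a point): Centre of the 30 mm round hole in the eye plate, 118 mm above the rack's underside; the hole runs along the rack's x. The plate is 46 mm wide in y, 8 mm thick in x, from 94 to 142 mm above the underside. In the trough only this plate stands clear: hold it there by its two side edges, fingers closing along the rack's y (46 mm wide).
- lug_a (a point): Centre of the top face of the orange lug at the rack's +y end, 83 mm from its middle, 66 mm above its underside. Lug 28 mm thick in x, 28 mm long in y, 66 mm high: hold it with the fingers closing along the rack's x.
- lug_b (a point): The same on the lug at the rack's -y end, an equal lug. Either may be used.
- trough: Fixed open blue trough, outside 82 x 236 mm (x, y) over its rim, 85 mm high, walls about 5 mm, inner floor 5 mm above the bench, inside 64 x 216 mm; origin at the centre of its underside. The rack stands in it, along its y.
- pad: Fixed flat pad, blue with a white edge, 110 x 230 mm (x, y), top face 4 mm above the bench; origin at the centre of its underside.
- drying_stand: Fixed aluminium stand; origin on the bench below the peg's root. A post, 22 mm square and 285 mm high, has its front face at x = 0 and carries the peg, which points along the stand's -x. A 10 mm thick gusset over the peg (45 to 110 mm above its axis, 88 mm out from the post) leaves no room for a gripper over the eye; both sides are free. Base plate 10 mm high.
- peg_tip (a point): Centre of the outer end of the level steel peg, 102 mm out from the post face. The peg is 10 mm thick, its axis 165 mm above the bench; the last 5 mm are a collar of 14 mm diameter.
- peg_root (a point): Where the peg's axis meets the post's front face. The rack hangs across the peg, its x along the stand's x, either way round. Hung, its eye lies 10 mm below the peg's axis and its underside 37 mm above the bench; its body would touch the post when the eye is 22 mm from the post face.
- flap (a joint): Red gravity flap, 18 mm wide, 31 mm long, hinged 75 mm out from the post face, 38 mm above the peg's axis. 0 = shut, lower edge 8 mm above the peg's axis, 70 mm out. It cannot swing outward; an eye pushed along the peg swings it in and up (positive, rad, to 1.45) with little force. It falls shut once the eye, 3 mm below the peg's axis, is nearer than 46 mm to the post face.
- beaker: Clear beaker, 65 mm in diameter, 85 mm high, stands on the bench; a bystander. Origin at the centre of its underside.
- petri_1: Petri dish, 62 mm in diameter, 15 mm high, on the bench; a bystander. Origin at the centre of its underside.
- marker_1: Marker pen, 134 mm long, 11 mm thick, lying on the bench; a bystander. Origin at one end.
There are look-alikes about, which are no part of the job. There is more than one size of the slide_rack; the job needs the larger.

How it is judged:
By the outcome, as a careful person would: the job done as asked, in the order asked, and still so for the second after the job is handed in, with the robot touching nothing.
It also fails if it takes over 58 s, if anything falls off the work surface, if the arm or the gripper's body presses on something with over 40 N, if the wrist force passes 120 N, or if a joint passes its speed limit or range.

## Working session

There is one attempt and no reset: what is moved stays moved. The work goes in short steps, Python scripts to look and compute and a tool call to move; the robot and the scene stay as the last step left them, time stands still between calls to the robot, and variables do not carry over. Pictures are saved under pics/ and viewed, at most 13 in all, crops included, and the job is handed in when it is done.

Besides the shell and the picture viewer there is one more tool, called after "Call:" by a JSON object that holds its "api" and its "payload". jog_arm: Moves the arm, as the interface text tells. Its arguments: {"type":"object","properties":{"moves":{"type":"array"},"squeeze":{"type":"number"}},"required":["moves"]}

```bash
mkdir -p pics; cat > h.py <<'E'
import numpy as np, cv2
from bench import bot, viewer, ticket, look_for, silhouettes, pinpoint
from scipy.spatial.transform import Rotation as R
def tool():
    o=bot.get_obs(); T=np.eye(4); T[:3,:3]=R.from_quat(o["eef_rot"]).as_matrix(); T[:3,3]=o["position"]; return T
def cam(n):
    T=tool(); c=viewer.read_camera(n)
    c["W"]=T@np.array(c["tool_from_camera"]) if n=="wrist" else np.linalg.inv(c["camera_from_world"]); return c
def w(c,p): return c["W"][:3,:3]@np.array(p)+c["W"][:3,3]
def pix(c,p):
    M=np.linalg.inv(c["W"]); r,_=cv2.Rodrigues(M[:3,:3]); q,_=cv2.projectPoints(np.array([p],float),r,M[:3,3],np.array(c["camera_matrix"]),np.array(c["distortion"])); return q.ravel().round().astype(int)
def cloud(c):
    K=np.array(c["camera_matrix"]);v,u=np.mgrid[:420,:560]
    n=cv2.undistortPoints(np.stack([u.ravel(),v.ravel()],1).astype(float)[:,None],K,np.array(c["distortion"]))[:,0]
    z=c["range_z"].ravel(); P=np.c_[n*z[:,None],z]@c["W"][:3,:3].T+c["W"][:3,3]; P[z==0]=np.nan
    return P.reshape(420,560,3)
def save(c,n,box=None,s=1):
    im=c["pixels"][...,::-1]
    if box: im=im[box[1]:box[3],box[0]:box[2]]
    cv2.imwrite("pics/"+n,cv2.resize(im,None,fx=s,fy=s))
E
python3 - <<'E'
from h import *
np.set_printoptions(precision=4,suppress=True)
o=bot.get_obs(); print(o, bot.tcp_to_grasp)
for n in ["scene","side"]:
    c=cam(n); save(c,n+"0.png"); print(n,c["W"][:3,3])
    for k in ["slide_rack","rack_eye","trough","pad","drying_stand","peg_tip","peg_root","beaker","petri_1","marker_1"]:
        for d in pinpoint(n,k)[:4]:
            p=w(c,d["point"]); print(k,round(d["conf"],2),p,pix(c,p))
E
```

```text
{'t': 0.0, 'joint_pos': array([ 1.0508,  0.4119, -0.0127,  1.5971,  0.0056,  1.1343, -0.0822]), 'dq': array([ 0.0012, -0.0004, -0.001 , -0.0005,  0.0005,  0.0003, -0.0015]), 'tau': array([ -0.    , -60.0619,   0.682 , -29.9409,   0.0139,   0.0106,
         0.    ]), 'position': array([ 0.2726, -0.5618,  0.2304]), 'eef_rot': array([ 0.9746,  0.224 , -0.0002, -0.0008]), 'wrist_force': array([ 0.4329, -0.4834, -0.3559]), 'ft_torque': array([-0.0217, -0.0543,  0.0135]), 'finger_force': 0.0, 'width': 0.9973750116317346} 0.0187
scene [-0.0941  0.6278  1.0497]
slide_rack 0.79 [ 0.5611 -0.3464  0.0058] [347 204]
slide_rack 0.71 [ 0.3702 -0.3929 -0.    ] [409 230]
slide_rack 0.34 [ 0.4631  0.0608 -0.0025] [273 302]
rack_eye 0.89 [ 0.5682 -0.3465  0.1195] [349 173]
rack_eye 0.6 [ 0.3673 -0.3909  0.0894] [416 207]
trough 0.64 [ 0.5606 -0.3445 -0.0015] [346 206]
trough 0.21 [ 0.7536  0.0447 -0.0032] [204 240]
pad 0.69 [ 0.4628  0.0652 -0.0014] [272 303]
drying_stand 0.63 [0.6027 0.2563 0.0012] [176 315]
peg_tip 0.92 [0.5103 0.2053 0.166 ] [211 280]
peg_root 0.95 [0.5985 0.2489 0.1629] [171 270]
peg_root 0.26 [ 0.5655 -0.3461  0.1221] [350 173]
beaker 0.89 [ 0.7551  0.0464 -0.0043] [203 240]
petri_1 0.63 [ 0.7498 -0.097   0.0008] [242 215]
petri_1 0.53 [ 0.6007  0.2561 -0.0017] [176 316]
petri_1 0.43 [0.5112 0.2013 0.1631] [213 280]
marker_1 0.64 [ 0.6364 -0.0574  0.0019] [259 241]
side [ 0.1485 -0.9597  0.8142]
slide_rack 0.98 [ 0.5653 -0.3467  0.0079] [326 300]
slide_rack 0.62 [ 0.3709 -0.3946 -0.0011] [268 341]
rack_eye 0.69 [ 0.3701 -0.3915  0.0873] [266 316]
rack_eye 0.68 [ 0.5627 -0.3461  0.1183] [328 271]
trough 0.7 [ 0.5669 -0.3455 -0.0018] [326 302]
peg_tip 0.73 [ 0.5762 -0.2676  0.072 ] [317 264]
beaker 0.78 [ 0.7565  0.0438 -0.0006] [317 212]
petri_1 0.68 [ 0.757  -0.1002 -0.0013] [338 234]
marker_1 0.59 [ 0.6346 -0.062   0.0071] [301 235]
```

```bash
cd pics; python3 -c "
import cv2,numpy as np
a=cv2.imread('scene0.png');b=cv2.imread('side0.png')
cv2.imwrite('x.png',cv2.resize(np.vstack([a,b]),None,fx=.71,fy=.71))"
```

```text
(no output)
```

View pics/scene0.png

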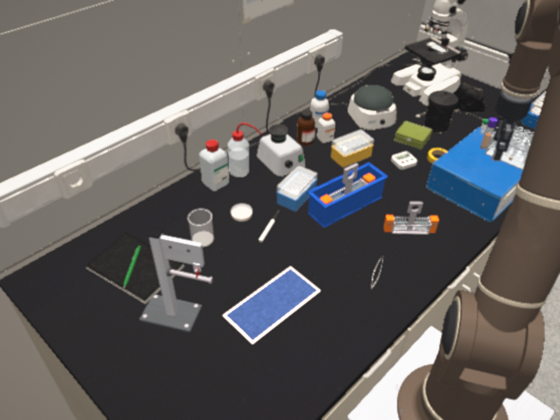

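View pics/side0.png

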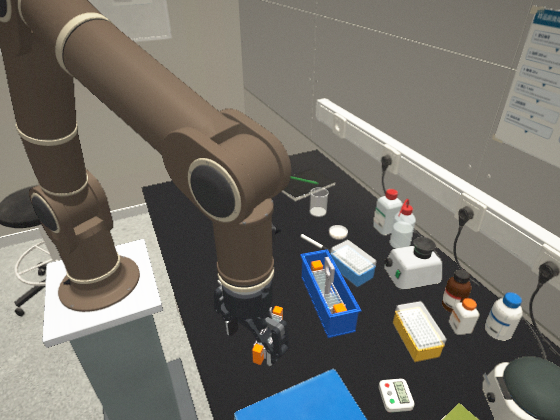

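The scene picture shows two racks. One stands in the blue trough at about (347,195), eye at (349,173). The other, smaller one stands on the open bench at about (411,222), eye at (416,207). The stand is at (176,290) and the pad at (272,303). I choose the one in the trough: its eye is 118 mm up, against about 88 mm on the other. Next I measure the angles and check a close crop.

```bash
python3 - <<'E'
from h import *
np.set_printoptions(precision=4,suppress=True)
c=cam("scene"); P=cloud(c); save(c,"crop.png",(290,140,450,250),5)
def rect(m):
    q=P[m]; q=q[~np.isnan(q[:,0])]; (x,y),(a,b),t=cv2.minAreaRect((q[:,:2]*1000).astype(np.float32)); return (round(x,1),round(y,1)),(round(a,1),round(b,1)),round(t,2),np.median(q[:,2])
s=silhouettes("scene","pad")[0]["region"]; print("pad",rect(s&(abs(P[...,2]-.004)<.006)))
s=silhouettes("scene","trough")[0]["region"]; print("trough",rect(s&(abs(P[...,2]-.085)<.005)))
for k in ["lug_a","peg_tip","peg_root","rack_eye"]:
    for d in pinpoint("scene",k)[:4]: print(k,d["conf"],w(c,d["point"]),pix(c,w(c,d["point"])))
s=silhouettes("scene","drying_stand")[0]["region"]
print("base",rect(s&(abs(P[...,2]-.010)<.004)))
z=P[...,2]
q=P[s&(z>.205)&(z<.28)]; print("gusset/post",len(q))
(x0,y0)=q[:,:2].mean(0); u,S,v=np.linalg.svd(q[:,:2]-[x0,y0],full_matrices=False); print(x0,y0,v[0],S)
q=P[s&(z>.155)&(z<.178)]; n=(np.array([.5985,.2489])-[.5103,.2053]);n/=np.linalg.norm(n)
t=(q[:,:2]-[.5103,.2053])@n; q=q[(t>-.01)&(t<.08)]; f=cv2.fitLine(q[:,:2].astype(np.float32),cv2.DIST_HUBER,0,.001,.001).ravel(); print("peg line",len(q),f, q[:,2].max())
E
```

```text
pad ((463.7, 65.8), (232.1, 115.4), 87.5, np.float64(0.003223828531473849))
trough ((563.0, -342.1), (239.6, 85.9), 79.56, np.float64(0.0833135960018358))
lug_a 0.92 [ 0.58   -0.2615  0.072 ] [325 197]
lug_a 0.9 [ 0.5497 -0.4236  0.0673] [368 178]
lug_a 0.69 [ 0.3258 -0.4333  0.0447] [434 219]
lug_a 0.55 [ 0.4183 -0.3475  0.0492] [388 216]
peg_tip 0.81 [0.5087 0.2015 0.1629] [213 281]
peg_root 0.61 [0.6021 0.2524 0.1629] [168 270]
rack_eye 0.61 [ 0.5636 -0.3461  0.1205] [350 173]
base ((673.1, 208.4), (145.1, 274.9), 47.8, np.float64(0.009218627474689267))
gusset/post 1219
0.5674282599074082 0.24191967342514092 [-0.8446 -0.5353] [1.139  0.1085]
peg line 170 [0.8671 0.4982 0.5423 0.2247] 0.1772356028850166
```

View pics/crop.png

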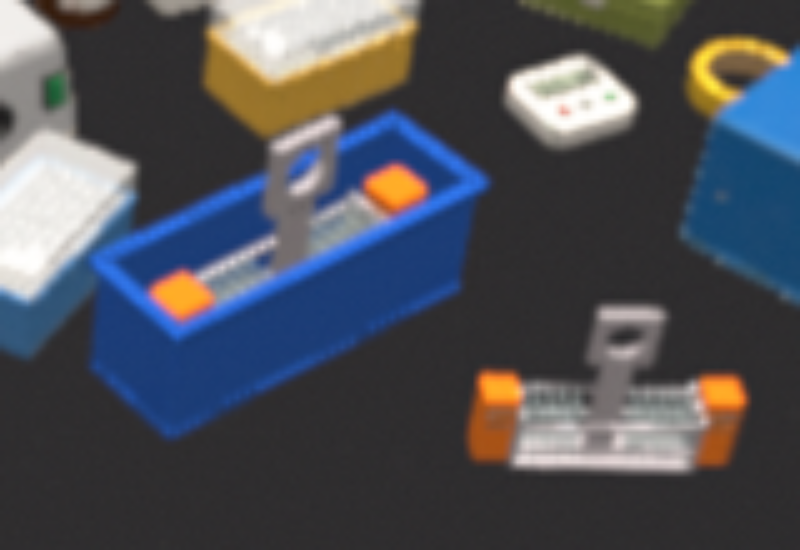

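The crop confirms it: the large rack stands inside the blue trough, eye plate at crop pixel (305,165), orange lugs at (182,295) and (397,187). The rack at crop (608,400) is the small one, out on the bench. Now I approach above the trough.

Call:
{"api": "jog_arm", "payload": {"moves": [[36,-7,0,0,0,0,85],[36,-7,0,0,0,0,85],[36,-7,0,0,0,0,85],[36,-7,0,0,0,0,85],[36,-7,0,0,0,0,85]], "squeeze": 60}}

```text
t: 2.0
position: [0.4206, -0.4513, 0.2314]
eef_rot: [0.975, 0.224, 0.0, 0.0]
wrist_force: [-0.3, -0.1, 0.2]
width: 0.996
finger_force: 0.0
```

Call:
{"api": "jog_arm", "payload": {"moves": [[36,-7,0,0,0,0,85],[36,-7,0,0,0,0,85],[36,-7,0,0,0,0,85],[36,-7,0,0,0,0,85],[32,-5,0,0,0,0,85]]}}

```text
t: 2.5
position: [0.565, -0.344, 0.2314]
eef_rot: [0.974, 0.224, 0.0, -0.0]
wrist_force: [-0.7, 0.4, 0.3]
width: 0.996
finger_force: 0.0
```

Call:
{"api": "jog_arm", "payload": {"moves": [[0,0,0,0,0,7.3,85],[0,0,0,0,0,7.3,85],[0,0,0,0,0,7.3,85],[0,0,0,0,0,7.3,85],[0,0,0,0,0,7.2,85]]}}

```text
t: 3.0
position: [0.5635, -0.3457, 0.2312]
eef_rot: [0.996, -0.094, -0.0, -0.0]
wrist_force: [0.2, -0.0, -0.4]
width: 1.0
finger_force: 0.0
```

```bash
cat >> h.py <<'E'
np.set_printoptions(precision=4,suppress=True)
def st():
    o=bot.get_obs(); T=tool(); print("t",o["t"],"pos",o["position"],"xang",np.degrees(np.arctan2(T[1,0],T[0,0])),"tilt",T[:3,2],"w",o["width"]*85.4,"ff",o["finger_force"],"F",o["wrist_force"],"q",o["joint_pos"]); return T
def go(p,xang):  # tool-frame delta mm (down tool), and turn about tool z (deg)
    T=tool(); d=(T[:3,:3].T@(np.array(p)-T[:3,3]))*1000; D=np.array([[np.cos(xang),np.sin(xang),0],[np.sin(xang),-np.cos(xang),0],[0,0,-1]])
    print("delta mm",d.round(1),"rotvec deg",np.degrees(R.from_matrix(T[:3,:3].T@D).as_rotvec()).round(2))
E
python3 - <<'E'
from h import *
st(); c=cam("wrist"); save(c,"w1.png"); P=cloud(c); z=P[...,2]
for k in ["rack_eye","lug_a"]:
    for d in pinpoint("wrist",k)[:3]: print(k,d["conf"],w(c,d["point"]))
for d in silhouettes("wrist","slide_rack")[:2]:
    q=P[d["region"]&(z>.138)&(z<.158)]
    if len(q)>20:
        print(d["conf"],len(q),cv2.minAreaRect((q[:,:2]*1000).astype(np.float32)),q.mean(0),np.median(q[:,2]))
E
```

```text
t 3.0 pos [ 0.5635 -0.3457  0.2312] xang -10.808141679900416 tilt [-0.0001  0.     -1.    ] w 85.39303574392837 ff 0.0 F [ 0.2281 -0.0212 -0.4254] q [ 0.4613  0.4724  0.0229  1.5021 -0.0113  1.1673 -1.2733]
rack_eye 0.71 [ 0.3733 -0.3912  0.0868]
rack_eye 0.6 [ 0.5659 -0.3455  0.1232]
lug_a 0.94 [ 0.5737 -0.2648  0.0691]
lug_a 0.91 [ 0.4142 -0.3498  0.052 ]
lug_a 0.86 [ 0.5502 -0.4285  0.0711]
0.88 945 ((564.4957885742188, -344.84063720703125), (45.75226974487305, 8.863394737243652), 80.96073150634766) [ 0.5656 -0.345   0.147 ] 0.1480699489887928
```

View pics/w1.png

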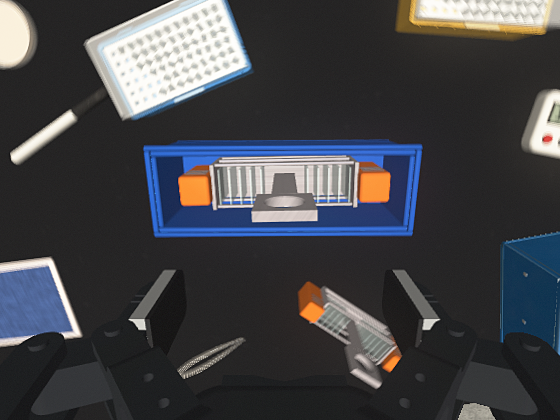

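The wrist picture shows the large rack in the trough with its eye plate top at (284,207) and lugs at (196,187) and (373,185). The small rack is at (350,335). The trough rack is aligned with the tool to within 2°, so I go down and grip.

Call:
{"api": "jog_arm", "payload": {"moves": [[1,-1,25,0,0,-1.5,85],[0,0,30,0,0,0,85],[0,0,30,0,0,0,85],[0,0,25,0,0,0,85],[0,0,16,0,0,0,85]]}}

```text
t: 3.7
position: [0.5638, -0.3445, 0.1032]
eef_rot: [0.997, -0.077, -0.001, -0.001]
wrist_force: [-0.3, 0.6, -0.4]
width: 0.994
finger_force: 0.0
```

Call:
{"api": "jog_arm", "payload": {"moves": [[0,0,0,0,0,0,85],[0,0,0,0,0,0,40],[0,0,0,0,0,0,35],[0,0,0,0,0,0,35],[0,0,0,0,0,0,35]], "squeeze": 60}}

```text
t: 4.2
position: [0.5656, -0.3455, 0.1071]
eef_rot: [0.997, -0.079, 0.001, 0.001]
wrist_force: [-0.6, -0.3, 5.6]
width: 0.529
finger_force: 61.7
```

Call:
{"api": "jog_arm", "payload": {"moves": [[0,0,0,0,0,0,35],[0,0,0,0,0,0,35],[0,0,0,0,0,0,35],[0,0,-5,0,0,0,35],[0,0,-10,0,0,0,35]]}}

```text
t: 4.7
position: [0.5639, -0.3444, 0.1199]
eef_rot: [0.997, -0.079, -0.001, -0.0]
wrist_force: [0.9, 0.2, -2.2]
width: 0.528
finger_force: 61.4
```

Call:
{"api": "jog_arm", "payload": {"moves": [[0,0,-20,0,0,0,35],[0,0,-25,0,0,0,35],[0,0,-25,0,0,0,35],[0,0,-25,0,0,0,35],[0,0,-15,0,0,0,35]]}}

```text
t: 5.2
position: [0.5651, -0.3451, 0.233]
eef_rot: [0.997, -0.079, 0.001, 0.001]
wrist_force: [1.1, 0.1, -1.7]
width: 0.533
finger_force: 61.5
```

```bash
python3 - <<'E'
from h import *
st(); go([.4635,.0655,.23],np.radians(-2.5))
c=cam("wrist"); P=cloud(c); z=P[...,2]
for k in ["rack_eye","lug_a"]:
    for d in pinpoint("wrist",k)[:3]: print(k,d["conf"],w(c,d["point"]))
E
```

```text
t 5.2 pos [ 0.5651 -0.3451  0.233 ] xang -9.009559829398956 tilt [ 0.0023 -0.0012 -1.    ] w 45.55173304736053 ff 61.492695808410645 F [ 1.0529  0.1265 -1.6797] q [ 0.464   0.4715  0.0162  1.4989 -0.008   1.1687 -1.2464]
delta mm [-164.7 -389.6    2.3] rotvec deg [ 0.06 -0.14 -6.51]
rack_eye 0.95 [ 0.569  -0.3436  0.2487]
rack_eye 0.91 [ 0.3728 -0.3886  0.086 ]
lug_a 0.85 [ 0.5748 -0.2646  0.1932]
lug_a 0.78 [ 0.4138 -0.3499  0.0535]
```

Call:
{"api": "jog_arm", "payload": {"moves": [[-6,-15,0,0,0,0,35],[-11,-26,0,0,0,0,35],[-13,-31,0,0,0,0,35],[-15,-35,0,0,0,0,35],[-15,-35,0,0,0,0,35]]}}

```text
t: 5.85
position: [0.5262, -0.1937, 0.2284]
eef_rot: [0.997, -0.079, -0.001, -0.0]
wrist_force: [1.2, 0.8, -2.3]
width: 0.524
finger_force: 61.6
```

Call:
{"api": "jog_arm", "payload": {"moves": [[-15,-35,0,0,0,0,35],[-15,-35,0,0,0,0,35],[-15,-35,0,0,0,0,35],[-15,-35,0,0,0,0,35],[-15,-35,0,0,0,0,35]]}}

```text
t: 6.35
position: [0.4794, -0.0093, 0.2288]
eef_rot: [0.997, -0.079, -0.001, 0.0]
wrist_force: [1.3, 0.1, -1.8]
width: 0.526
finger_force: 61.6
```

Call:
{"api": "jog_arm", "payload": {"moves": [[-12,-30,0,0,0,0,35],[-12,-28,0,0,0,0,35],[-6,-15,0,0,0,0,35],[0,0,0,0,0,-3.3,35],[0,0,0,0,0,-3.2,35]]}}

```text
t: 6.85
position: [0.4616, 0.0668, 0.2288]
eef_rot: [1.0, -0.02, -0.001, 0.0]
wrist_force: [0.4, 0.5, -2.3]
width: 0.522
finger_force: 61.6
```

```bash
python3 - <<'E'
from h import *
c=cam("scene"); P=cloud(c)
for d in silhouettes("scene","pad")[:1]:
    q=P[d["region"]&(abs(P[...,2]-.004)<.006)]; print(cv2.minAreaRect((q[:,:2]*1000).astype(np.float32)))
c=cam("wrist"); save(c,"w2.png"); P=cloud(c); z=P[...,2]; st(); go([.4635,.0655,.107],np.radians(-2.5))
for k in ["rack_eye","lug_a","pad"]:
    for d in pinpoint("wrist",k)[:3]: print(k,d["conf"],w(c,d["point"]))
for d in silhouettes("wrist","pad")[:1]:
    q=P[d["region"]&(abs(P[...,2]-.004)<.006)]; print(len(q),cv2.minAreaRect((q[:,:2]*1000).astype(np.float32)))
E
```

```text
((463.35821533203125, 63.40771484375), (236.34942626953125, 116.21554565429688), 87.83749389648438)
t 7.0 pos [0.462  0.066  0.2291] xang -2.5758596275904964 tilt [-0.0021 -0.0003 -1.    ] w 45.016984657935886 ff 61.663362979888916 F [ 0.61   -1.3946 -1.3431] q [-0.0445  0.1565 -0.2241  1.9539  0.04    1.0376 -1.9022]
delta mm [  1.8   0.3 122.1] rotvec deg [ 0.02  0.12 -0.08]
rack_eye 0.66 [0.4621 0.0677 0.2495]
lug_a 0.88 [0.4586 0.1467 0.1906]
lug_a 0.66 [ 0.4595 -0.0186  0.1942]
pad 0.9 [0.4625 0.0668 0.0021]
12936 ((482.8955993652344, 64.40837860107422), (229.21871948242188, 72.61219024658203), 87.36627197265625)
```

View pics/w2.png

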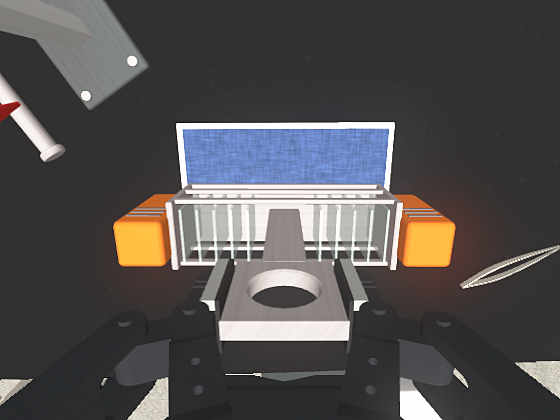

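The wrist picture shows the rack held level in the fingers, eye at (284,288), lugs at (143,242) and (426,242). The pad is squarely beneath it, edges at 178..393. Lower it now.

Call:
{"api": "jog_arm", "payload": {"moves": [[1,0,15,0,0,0,35],[0,0,25,0,0,0,35],[0,0,30,0,0,0,35],[0,0,25,0,0,0,35],[0,0,15,0,0,0,35]]}}

```text
t: 7.7
position: [0.4628, 0.0658, 0.1184]
eef_rot: [1.0, -0.022, -0.001, 0.0]
wrist_force: [0.4, 0.7, -1.3]
width: 0.528
finger_force: 61.7
```

Call:
{"api": "jog_arm", "payload": {"moves": [[0,0,4,0,0,0,35],[0,0,3,0,0,0,35],[0,0,2,0,0,0,35],[0,0,1,0,0,0,35],[0,0,0,0,0,0,35]]}}

```text
t: 8.2
position: [0.4641, 0.0661, 0.1108]
eef_rot: [1.0, -0.022, 0.001, -0.0]
wrist_force: [-0.0, -0.4, -2.1]
width: 0.527
finger_force: 61.7
```

Call:
{"api": "jog_arm", "payload": {"moves": [[0,0,2,0,0,0,35],[0,0,1,0,0,0,35],[0,0,1,0,0,0,35],[0,0,1,0,0,0,35],[0,0,0,0,0,0,35]]}}

```text
t: 8.7
position: [0.4641, 0.0661, 0.106]
eef_rot: [1.0, -0.022, 0.0, 0.0]
wrist_force: [-1.6, -1.0, 7.6]
width: 0.523
finger_force: 62.7
```

```bash
python3 - <<'E'
from h import *
st()
c=cam("wrist"); P=cloud(c)
for k in ["rack_eye","lug_a"]:
    for d in pinpoint("wrist",k)[:2]: print(k,d["conf"],w(c,d["point"]))
for d in silhouettes("wrist","lug_a")[:2]: print(np.nanpercentile(P[d["region"]][:,2],[2,50,98]))
E
```

```text
t 8.7 pos [0.4641 0.0661 0.106 ] xang -2.517176923121635 tilt [ 0.0007 -0.0001 -1.    ] w 44.701540278362 ff 62.718751430511475 F [-1.6118 -1.0168  7.633 ] q [-0.0658  0.3205 -0.2134  2.0855  0.0991  0.7442 -1.9563]
rack_eye 0.84 [0.4664 0.0685 0.1232]
lug_a 0.98 [ 0.4608 -0.0153  0.0722]
lug_a 0.66 [0.4657 0.1468 0.0649]
[0.0103 0.0575 0.1477]
[0.0058 0.0113 0.0152]
```

Contact is made, so release and retreat upwards.

Call:
{"api": "jog_arm", "payload": {"moves": [[0,0,0,0,0,0,55],[0,0,0,0,0,0,70],[0,0,0,0,0,0,85],[0,0,0,0,0,0,85],[0,0,0,0,0,0,85]]}}

```text
t: 9.4
position: [0.4637, 0.0661, 0.1052]
eef_rot: [1.0, -0.022, -0.0, 0.0]
wrist_force: [0.1, -0.4, 0.3]
width: 0.991
finger_force: 0.0
```

Call:
{"api": "jog_arm", "payload": {"moves": [[0,0,-15,0,0,0,85],[0,0,-30,0,0,0,85],[0,0,-30,0,0,0,85],[0,0,-30,0,0,0,85],[0,0,-15,0,0,0,85]]}}

```text
t: 9.9
position: [0.4647, 0.0663, 0.2278]
eef_rot: [1.0, -0.022, 0.002, -0.0]
wrist_force: [0.6, -0.5, -0.9]
width: 0.999
finger_force: 0.0
```

```bash
python3 - <<'E'
from h import *
st(); c=cam("wrist"); save(c,"w3.png"); P=cloud(c); z=P[...,2]
for k in ["rack_eye","lug_a","peg_tip","peg_root"]:
    for d in pinpoint("wrist",k)[:2]: print(k,d["conf"],w(c,d["point"]))
r=silhouettes("wrist","slide_rack")[0]["region"]
q=P[r&(z>.136)&(z<.156)]; print("plate",cv2.minAreaRect((q[:,:2]*1000).astype(np.float32)),np.median(q[:,2]))
h=cv2.cvtColor(c["pixels"],cv2.COLOR_RGB2HSV); m=(h[...,0]<20)&(h[...,1]>140)&(z>.062)&(z<.08)
n,l,s,_=cv2.connectedComponentsWithStats(m.astype(np.uint8))
for i in range(1,n):
    if s[i,4]>100: q=P[l==i]; print("lug",s[i],cv2.minAreaRect((q[:,:2]*1000).astype(np.float32)),np.median(q[:,2]))
c=cam("scene"); s=silhouettes("scene","slide_rack")
for k in ["rack_eye","lug_a"]:
    for d in pinpoint("scene",k)[:4]: print(k,d["conf"],w(c,d["point"]))
E
```

```text
t 9.9 pos [0.4647 0.0663 0.2278] xang -2.5148412933311124 tilt [ 0.0032  0.0005 -1.    ] w 85.3348063313184 ff 0.0 F [ 0.6036 -0.4578 -0.8935] q [-0.0427  0.1594 -0.2263  1.9539  0.0419  1.0295 -1.9024]
rack_eye 0.68 [0.4657 0.0669 0.1206]
lug_a 0.87 [ 0.4632 -0.0166  0.0711]
lug_a 0.84 [0.4632 0.1484 0.0647]
peg_tip 0.64 [0.5135 0.2017 0.1674]Traceback (most recent call last):
  File "<stdin>", line 5, in <module>
IndexError: list index out of range
```

View pics/w3.png

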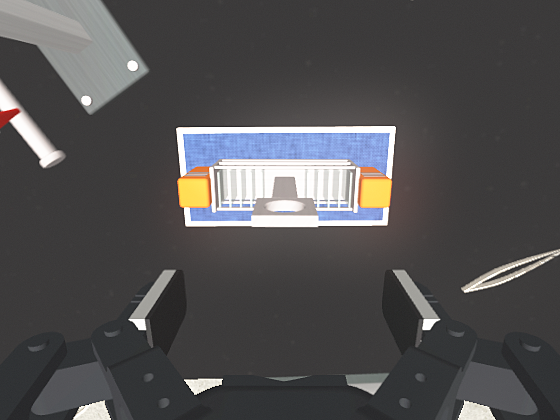

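The rack stands upright, centred on the pad: eye plate at (285,210), lugs at (195,190) and (373,190). Next, over to the near (-y) lug and turn 90°.

Call:
{"api": "jog_arm", "payload": {"moves": [[0,21,0,0,0,-4,85],[-1,21,0,0,0,-8.2,85],[-4,21,0,0,0,-8.2,85],[-8,20,0,0,0,-8.2,85],[0,0,0,0,0,-8.2,85]]}}

```text
t: 10.7
position: [0.4596, -0.0218, 0.2239]
eef_rot: [0.955, 0.296, -0.001, 0.0]
wrist_force: [0.5, -0.3, 1.1]
width: 0.994
finger_force: 0.0
```

Call:
{"api": "jog_arm", "payload": {"moves": [[0,0,0,0,0,-8.2,85],[0,0,0,0,0,-8.2,85],[0,0,0,0,0,-8.2,85],[0,0,0,0,0,-8.2,85],[0,0,0,0,0,-8.2,85]]}}

```text
t: 11.2
position: [0.4598, -0.0188, 0.224]
eef_rot: [0.79, 0.613, -0.001, -0.001]
wrist_force: [0.2, -0.4, 0.2]
width: 0.997
finger_force: 0.0
```

```bash
python3 - <<'E'
from h import *
st(); go([.460,-.019,.10],np.radians(87.5)); c=cam("wrist"); save(c,"w4.png"); P=cloud(c); z=P[...,2]
for k in ["slide_rack","rack_eye","lug_a","peg_tip","peg_root","drying_stand"]:
    for d in pinpoint("wrist",k)[:2]: print(k,d["conf"],w(c,d["point"]))
h=cv2.cvtColor(c["pixels"],cv2.COLOR_RGB2HSV); m=(h[...,0]<20)&(h[...,1]>140)&(z>.062)&(z<.08)
n,l,s,_=cv2.connectedComponentsWithStats(m.astype(np.uint8))
for i in range(1,n):
    if s[i,4]>100: q=P[l==i]; print("lug",s[i],cv2.minAreaRect((q[:,:2]*1000).astype(np.float32)),np.median(q[:,2]))
E
```

```text
t 11.2 pos [ 0.4598 -0.0188  0.224 ] xang 75.62987843307928 tilt [-0.0023  0.0002 -1.    ] w 85.14618070937065 ff 0.0 F [ 0.2321 -0.3898  0.2299] q [ 0.202   0.156  -0.2957  1.9702  0.0526  1.0249 -0.3685]
delta mm [ -0.1   0.5 124. ] rotvec deg [ -0.13   0.01 -11.87]
slide_rack 0.63 [0.4657 0.0652 0.0046]
rack_eye 0.96 [0.4666 0.0673 0.1206]
lug_a 0.89 [ 0.463  -0.0172  0.0694]
drying_stand 0.36 [0.4675 0.0658 0.1248]
lug [225   0  33   9 205] ((465.0238342285156, 136.53688049316406), (4.309690475463867, 25.085588455200195), 75.8241958618164) 0.07008564030243963
lug [266 171  35  35 929] ((459.5797424316406, -15.254044532775879), (27.102174758911133, 27.091859817504883), 87.27119445800781) 0.07106660523077024
```

View pics/w4.png

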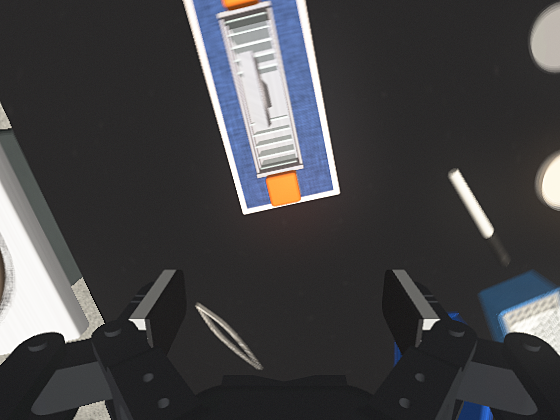

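The picture shows the near lug at (284,188), the rack standing square on the pad. I finish the turn, go down and grip hard.

Call:
{"api": "jog_arm", "payload": {"moves": [[0,0,20,0,0,-6,85],[0,0,40,0,0,-5.8,85],[0,0,45,0,0,0,85],[0,0,40,0,0,0,85],[0,0,20,0,0,0,85]]}}

```text
t: 12.05
position: [0.4586, -0.0188, 0.0573]
eef_rot: [0.725, 0.688, -0.001, -0.001]
wrist_force: [-0.8, -0.5, 0.9]
width: 0.99
finger_force: 0.0
```

Call:
{"api": "jog_arm", "payload": {"moves": [[0,0,14,0,0,0,85],[0,0,5,0,0,0,85],[0,0,0,0,0,0,50],[0,0,0,0,0,0,36],[0,0,0,0,0,0,32]], "squeeze": 40}}

```text
t: 12.55
position: [0.4612, -0.0188, 0.0422]
eef_rot: [0.725, 0.689, 0.001, 0.001]
wrist_force: [-0.7, 0.6, -0.3]
width: 0.51
finger_force: 0.0
```

Call:
{"api": "jog_arm", "payload": {"moves": [[0,0,0,0,0,0,30],[0,0,0,0,0,0,20],[0,0,0,0,0,0,20],[0,0,0,0,0,0,20],[0,0,0,0,0,0,20]]}}

```text
t: 13.05
position: [0.4609, -0.0189, 0.0421]
eef_rot: [0.725, 0.689, 0.0, 0.001]
wrist_force: [-1.9, -0.7, 7.7]
width: 0.323
finger_force: 39.9
```

Call:
{"api": "jog_arm", "payload": {"moves": [[0,0,0,0,0,0,20],[0,0,0,0,0,0,20],[0,0,0,0,0,0,20],[0,0,0,0,0,0,20],[0,0,0,0,0,0,20]], "squeeze": 110}}

```text
t: 13.55
position: [0.4609, -0.0189, 0.0423]
eef_rot: [0.725, 0.689, 0.0, 0.001]
wrist_force: [-3.3, -0.7, 10.7]
width: 0.307
finger_force: 107.5
```

```bash
python3 - <<'E'
from h import *
st()
E
```

```text
t 13.55 pos [ 0.4609 -0.0189  0.0423] xang 87.09450269937899 tilt [ 0.0012 -0.0005 -1.    ] w 26.243308561208014 ff 107.54427552223206 F [-3.3368 -0.7378 10.7346] q [ 0.1576  0.4267 -0.27    2.1436  0.1999  0.5931 -0.3061]
```

Call:
{"api": "jog_arm", "payload": {"moves": [[0,0,-3,0,0,0,20],[0,0,-7,0,0,0,20],[0,0,-12,0,0,0,20],[0,0,-12,0,0,0,20],[0,0,-6,0,0,0,20]]}}

```text
t: 14.05
position: [0.4612, -0.0188, 0.0829]
eef_rot: [0.725, 0.689, 0.001, 0.001]
wrist_force: [-0.7, 0.1, -2.0]
width: 0.31
finger_force: 108.1
```

```bash
python3 - <<'E'
from h import *
T=st()
for n in ["wrist","scene"]:
    c=cam(n); P=cloud(c); z=P[...,2]
    for k in ["slide_rack","rack_eye","lug_a"]:
        for d in pinpoint(n,k)[:2]: p=w(c,d["point"]); print(n,k,round(d["conf"],2),p,"tool",T[:3,:3].T@(p-T[:3,3]))
    h=cv2.cvtColor(c["pixels"],cv2.COLOR_RGB2HSV); m=(h[...,0]<20)&(h[...,1]>140)&(z>.09)&(z<.13)&(abs(P[...,0]-.46)<.06)&(P[...,1]>.1)
    q=P[m]
    if len(q)>20: print("far lug",len(q),np.percentile(q[:,2],[20,50,80,95]),q.mean(0))
c=cam("wrist"); save(c,"w5.png")
E
```

```text
t 14.05 pos [ 0.4612 -0.0188  0.0829] xang 87.07726690870584 tilt [ 0.002  -0.0001 -1.    ] w 26.475131286906514 ff 108.12197685241699 F [-0.6554  0.0663 -2.0204] q [ 0.1819  0.3555 -0.2947  2.1162  0.1602  0.6883 -0.2704]
wrist slide_rack 0.86 [0.4666 0.0658 0.0446] tool [0.0847 0.001  0.0383]
wrist rack_eye 0.63 [0.4681 0.0678 0.1617] tool [ 0.0868  0.0026 -0.0787]
wrist lug_a 0.78 [ 0.4606 -0.0156  0.1127] tool [ 0.0031 -0.0008 -0.0297]
scene slide_rack 0.8 [0.4604 0.0674 0.0397] tool [ 0.086  -0.0053  0.0432]
scene slide_rack 0.29 [0.4629 0.0659 0.0008] tool [ 0.0847 -0.0029  0.0821]
scene rack_eye 0.97 [ 0.3689 -0.3895  0.0875] tool [-0.375  -0.0733 -0.0047]
scene rack_eye 0.58 [0.4647 0.0672 0.1607] tool [ 0.086  -0.0007 -0.0777]
scene lug_a 0.79 [ 0.4613 -0.0135  0.1059] tool [ 0.0052 -0.0001 -0.0229]
scene lug_a 0.78 [ 0.3254 -0.4322  0.0467] tool [-0.4198 -0.1146  0.036 ]
far lug 101 [0.0981 0.1036 0.1076 0.1089] [0.4629 0.1557 0.1028]
```

View pics/w5.png

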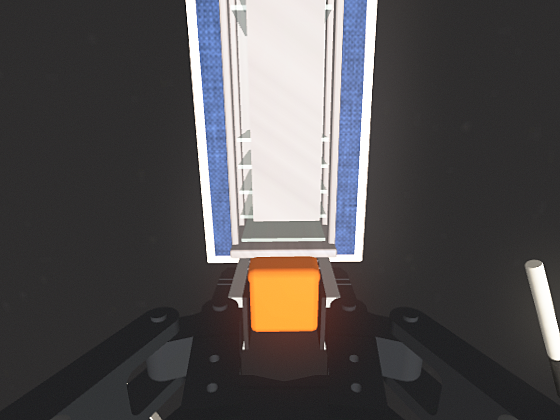

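The picture shows the lug gripped squarely at (284,292), the rack level over the pad. Turn first, then move in front of the peg tip.

Call:
{"api": "jog_arm", "payload": {"moves": [[0,0,0,0,0,-5,20],[0,0,0,0,0,-8,20],[0,0,0,0,0,-8,20],[0,0,0,0,0,-8,20],[0,0,-1,0,0,-4,20]]}}

```text
t: 15.0
position: [0.4603, -0.0188, 0.0819]
eef_rot: [0.497, 0.868, -0.0, -0.0]
wrist_force: [-0.2, -0.2, -2.1]
width: 0.309
finger_force: 108.1
```

Call:
{"api": "jog_arm", "payload": {"moves": [[4,6,0,0,0,0,20],[8,11,0,0,0,0,20],[12,16,0,0,0,0,20],[14,19,0,0,0,0,20],[14,19,0,0,0,0,20]]}}

```text
t: 15.5
position: [0.4965, 0.0639, 0.0823]
eef_rot: [0.5, 0.866, 0.0, 0.0]
wrist_force: [0.3, 0.5, -2.1]
width: 0.301
finger_force: 108.2
```

Call:
{"api": "jog_arm", "payload": {"moves": [[12,16,0,0,0,0,20],[10,13,0,0,0,0,20],[7,10,0,0,0,0,20],[0,0,0,0,0,0,20],[0,0,0,0,0,0,20]]}}

```text
t: 16.0
position: [0.5147, 0.1061, 0.082]
eef_rot: [0.499, 0.866, -0.0, -0.0]
wrist_force: [-0.6, -0.2, -2.5]
width: 0.305
finger_force: 108.3
```

```bash
python3 - <<'E'
from h import *
T=st()
for n in ["wrist","scene"]:
    c=cam(n); P=cloud(c); z=P[...,2]; save(c,"s6"+n+".png",(110,200,290,335) if n=="scene" else None, 4.4 if n=="scene" else 1)
    for k in ["rack_eye","peg_tip","peg_root"]:
        for d in pinpoint(n,k)[:2]: p=w(c,d["point"]); print(n,k,round(d["conf"],2),p,"tool",T[:3,:3].T@(p-T[:3,3]))
    # peg band
    a=np.array([.868,.496]); t=(P[...,:2]-[.511,.203])@a; l=(P[...,:2]-[.511,.203])@[-a[1],a[0]]
    m=(z>.15)&(z<.185)&(t>.0)&(t<.09)&(abs(l)<.02); q=P[m]
    print("peg pts",len(q))
    if len(q)>20:
        k=q[:,2]>np.percentile(q[:,2],50); f=cv2.fitLine(q[:,:2].astype(np.float32),cv2.DIST_HUBER,0,.001,.001).ravel()
        print("fit",f,np.degrees(np.arctan2(f[1],f[0])),"lat",np.percentile(l[m],[5,50,95]),"z",np.percentile(q[:,2],[5,50,95]))
E
```

```text
t 16.0 pos [0.5147 0.1061 0.082 ] xang 120.07481777705681 tilt [-0.0008 -0.0007 -1.    ] w 26.044323224927147 ff 108.32575678825378 F [-0.5666 -0.1934 -2.5154] q [ 0.0423  0.4669 -0.43    1.9596  0.2728  0.7722 -0.0195]
wrist rack_eye 0.57 [0.4742 0.1807 0.1657] tool [ 0.0849  0.0022 -0.0837]
wrist peg_root 0.31 [0.4728 0.1806 0.1625] tool [ 0.0855  0.0009 -0.0805]
peg pts 498
fit [ 0.5141 -0.8577  0.5143  0.2027] -59.060997 lat [-0.0056 -0.0019  0.002 ] z [0.1603 0.1621 0.164 ]
scene rack_eye 0.71 [ 0.368  -0.39    0.0877] tool [-0.3557 -0.3756 -0.0052]
scene rack_eye 0.66 [0.4764 0.1806 0.1641] tool [ 0.0837  0.0041 -0.0821]
scene peg_tip 0.71 [0.5114 0.2031 0.1657] tool [ 0.0856  0.0456 -0.0837]
scene peg_tip 0.25 [ 0.7583  0.0439 -0.0045] tool [-0.1758  0.1797  0.0863]
scene peg_root 0.97 [0.5994 0.2476 0.1609] tool [ 0.0801  0.1441 -0.0791]
scene peg_root 0.33 [ 0.7573  0.045  -0.0005] tool [-0.1744  0.1794  0.0824]
peg pts 193
fit [0.8712 0.4909 0.5441 0.2254] 29.399384 lat [-0.0029  0.0031  0.0066] z [0.1628 0.1673 0.1729]
```

```bash
cd pics; python3 -c "
import cv2,numpy as np
a=cv2.imread('s6scene.png');b=cv2.imread('s6wrist.png');a=cv2.resize(a,(396,297));b=cv2.resize(b,(396,297))
cv2.imwrite('s6.png',np.hstack([a,b]))"
```

```text
(no output)
```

View pics/s6.png

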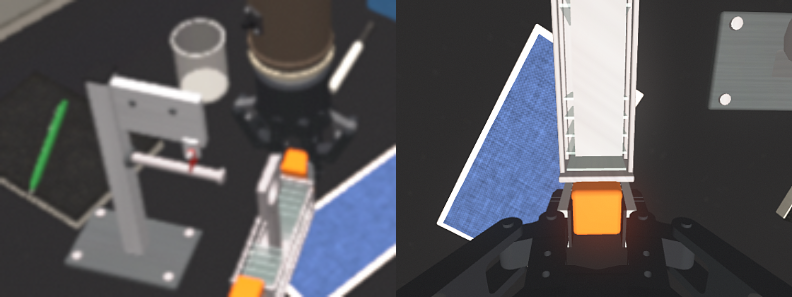

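The crop shows the eye plate in front of the peg tip, at left-panel (270,190) against tip (222,174), with the flap at (192,160). The rack is parallel to the stand, and eye and tip agree within 1 mm laterally. Push in along tool y.

Call:
{"api": "jog_arm", "payload": {"moves": [[0,5,0,0,0,0,20],[0,10,0,0,0,0,20],[0,12,0,0,0,0,20],[0,12,0,0,0,0,20],[0,11,0,0,0,0,20]]}}

```text
t: 16.9
position: [0.5595, 0.1325, 0.0822]
eef_rot: [0.499, 0.866, 0.0, 0.0]
wrist_force: [0.6, -0.7, -1.7]
width: 0.305
finger_force: 108.3
```

Call:
{"api": "jog_arm", "payload": {"moves": [[0,5,0,0,0,0,20],[0,5,0,0,0,0,20],[0,0,0,0,0,0,20],[0,0,0,0,0,0,20],[0,0,0,0,0,0,20]]}}

```text
t: 17.4
position: [0.5666, 0.1362, 0.0823]
eef_rot: [0.499, 0.866, -0.0, -0.0]
wrist_force: [0.2, -0.4, -2.0]
width: 0.307
finger_force: 108.3
```

```bash
python3 - <<'E'
from h import *
T=st()
c=cam("scene"); P=cloud(c); save(c,"s7.png",(110,200,290,335),4.4)
for k in ["rack_eye","peg_tip","peg_root"]:
    for d in pinpoint("scene",k)[:2]: p=w(c,d["point"]); print(k,round(d["conf"],2),p,"tool",T[:3,:3].T@(p-T[:3,3]))
E
```

```text
t 17.4 pos [0.5666 0.1362 0.0823] xang 120.07564920025521 tilt [-0.0004 -0.0004 -1.    ] w 26.23987390379047 ff 108.33986163139343 F [ 0.2102 -0.3998 -1.9846] q [-0.0101  0.5449 -0.4164  1.8211  0.2868  0.8356 -0.0421]
rack_eye 0.93 [ 0.3678 -0.3895  0.0873] tool [-0.3553 -0.4355 -0.0048]
rack_eye 0.85 [0.5246 0.2091 0.1626] tool [ 0.0842  0.0001 -0.0803]
peg_tip 0.79 [0.5129 0.2023 0.1622] tool [ 0.0841 -0.0134 -0.0799]
peg_root 0.9 [0.5989 0.2504 0.1643] tool [ 0.0826  0.0852 -0.0821]
peg_root 0.72 [0.5218 0.2106 0.0424] tool [ 0.0869 -0.0015  0.0399]
```

View pics/s7.png

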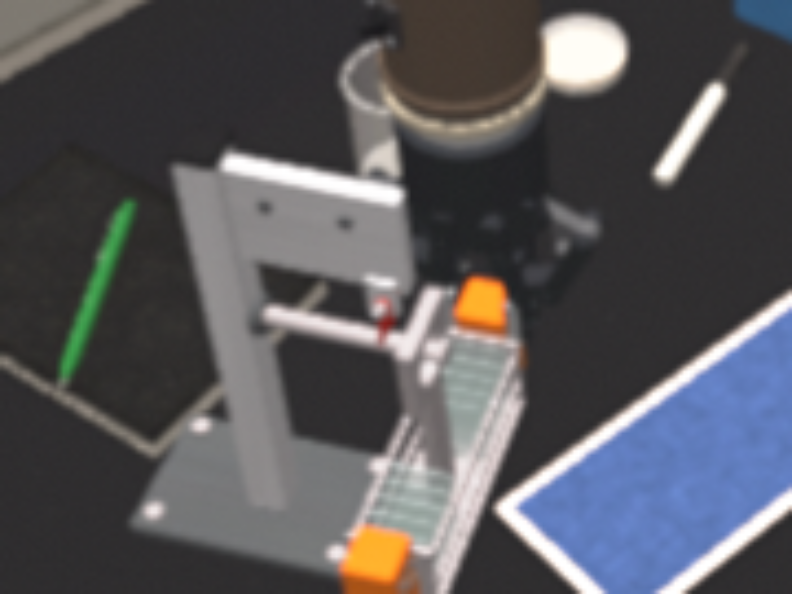

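The crop shows the peg through the eye, its tip emerging at about (435,350), the plate just short of the red flap at (385,318). No contact force shows. Continue 51 mm.

Call:
{"api": "jog_arm", "payload": {"moves": [[0,8,0,0,0,0,20],[0,10,0,0,0,0,20],[0,10,0,0,0,0,20],[0,10,0,0,0,0,20],[-1,7,0,0,0,0,20]]}}

```text
t: 18.1
position: [0.6074, 0.1593, 0.0822]
eef_rot: [0.499, 0.867, 0.0, -0.0]
wrist_force: [0.6, 0.4, -0.9]
width: 0.307
finger_force: 108.4
```

Call:
{"api": "jog_arm", "payload": {"moves": [[0,3,0,0,0,0,20],[0,3,0,0,0,0,20],[0,0,0,0,0,0,20],[0,0,0,0,0,0,20],[0,0,0,0,0,0,20]]}}

```text
t: 18.6
position: [0.6114, 0.161, 0.0823]
eef_rot: [0.499, 0.866, -0.0, -0.0]
wrist_force: [-0.3, -0.3, -1.4]
width: 0.31
finger_force: 108.4
```

```bash
python3 - <<'E'
from h import *
T=st()
c=cam("scene"); P=cloud(c); save(c,"s8.png",(110,200,290,335),4.4)
for k in ["rack_eye","peg_tip","peg_root"]:
    for d in pinpoint("scene",k)[:2]: p=w(c,d["point"]); print(k,round(d["conf"],2),p,"tool",T[:3,:3].T@(p-T[:3,3]))
E
```

```text
t 18.6 pos [0.6114 0.161  0.0823] xang 120.07797980997485 tilt [-0.0001 -0.0002 -1.    ] w 26.4773905173802 ff 108.37725520133972 F [-0.305  -0.2939 -1.3671] q [-0.0503  0.6134 -0.4049  1.6946  0.2952  0.8946 -0.0506]
rack_eye 0.77 [ 0.3677 -0.3877  0.088 ] tool [-0.3527 -0.4859 -0.0055]
rack_eye 0.7 [0.5703 0.2359 0.161 ] tool [ 0.0854  0.002  -0.0787]
peg_tip 0.97 [0.5127 0.2027 0.1633] tool [ 0.0856 -0.0645 -0.081 ]
peg_tip 0.66 [0.6111 0.1665 0.1044] tool [ 0.0049  0.0025 -0.0221]
peg_root 0.72 [0.6015 0.2537 0.1615] tool [ 0.0851  0.0378 -0.0792]
```

View pics/s8.png

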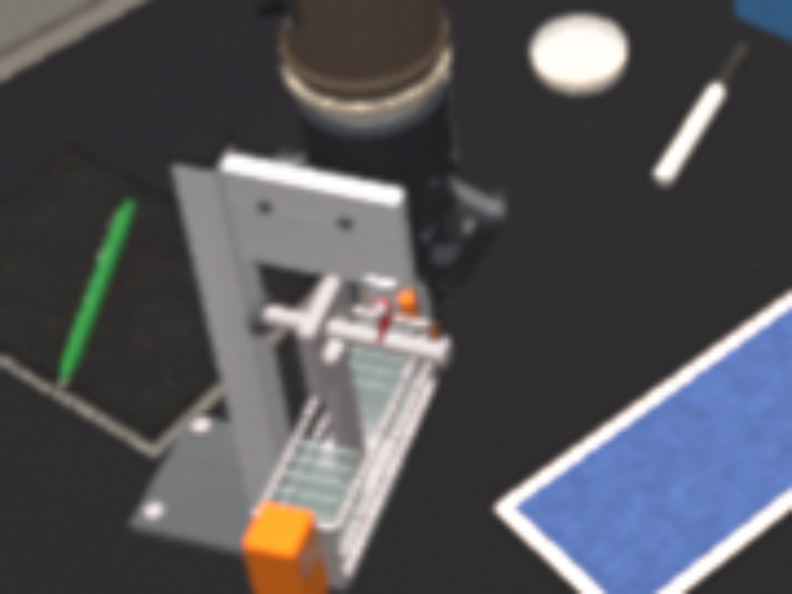

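The crop shows the plate at (325,305) behind the flap, which hangs shut again at (385,318); the peg runs on to its tip at (440,350). Lower onto the peg.

Call:
{"api": "jog_arm", "payload": {"moves": [[0,0,2,0,0,0,20],[0,0,2,0,0,0,20],[0,0,1,0,0,0,20],[0,0,1,0,0,0,20],[0,0,0,0,0,0,20]]}}

```text
t: 19.3
position: [0.6115, 0.1612, 0.076]
eef_rot: [0.499, 0.866, -0.0, -0.0]
wrist_force: [0.2, -0.8, -1.5]
width: 0.31
finger_force: 108.4
```

Call:
{"api": "jog_arm", "payload": {"moves": [[0,0,0.5,0,0,0,20],[0,0,0.5,0,0,0,20],[0,0,0,0,0,0,20],[0,0,0,0,0,0,20],[0,0,0,0,0,0,20]], "squeeze": 40}}

```text
t: 19.8
position: [0.6117, 0.1613, 0.0754]
eef_rot: [0.499, 0.866, 0.0, 0.0]
wrist_force: [-0.4, 0.5, -0.2]
width: 0.311
finger_force: 108.4
```

Call:
{"api": "jog_arm", "payload": {"moves": [[0,0,0.5,0,0,0,20],[0,0,0.5,0,0,0,20],[0,0,0,0,0,0,20],[0,0,0,0,0,0,20],[0,0,0,0,0,0,20]]}}

```text
t: 20.3
position: [0.6117, 0.1618, 0.0747]
eef_rot: [0.499, 0.866, 0.0, 0.0]
wrist_force: [-1.9, 2.4, 5.0]
width: 0.306
finger_force: 109.3
```

Peg contact. Release slowly.

Call:
{"api": "jog_arm", "payload": {"moves": [[0,0,0,0,0,0,30],[0,0,0,0,0,0,34],[0,0,0,0,0,0,38],[0,0,0,0,0,0,46],[0,0,0,0,0,0,54]]}}

```text
t: 20.8
position: [0.6116, 0.161, 0.0741]
eef_rot: [0.499, 0.866, -0.0, -0.0]
wrist_force: [-0.3, -0.1, -0.1]
width: 0.628
finger_force: 0.0
```

Call:
{"api": "jog_arm", "payload": {"moves": [[0,0,0,0,0,0,60],[0,0,0,0,0,0,64],[0,0,0,0,0,0,64],[0,0,0,0,0,0,64],[0,0,0,0,0,0,64]]}}

```text
t: 21.3
position: [0.6116, 0.1612, 0.0743]
eef_rot: [0.499, 0.866, -0.0, 0.0]
wrist_force: [-0.2, 0.2, -0.3]
width: 0.751
finger_force: 0.0
```

```bash
python3 - <<'E'
from h import *
T=st()
for n in ["scene","wrist"]:
    c=cam(n)
    for k in ["rack_eye","lug_a","slide_rack"]:
        for d in pinpoint(n,k)[:3]: p=w(c,d["point"]); print(n,k,round(d["conf"],2),p,"tool",T[:3,:3].T@(p-T[:3,3]))
E
```

```text
t 21.3 pos [0.6116 0.1612 0.0743] xang 120.08481819929099 tilt [ 0. -0. -1.] w 64.09370536229497 ff 0.0 F [-0.1786  0.1512 -0.2846] q [-0.0531  0.6234 -0.4014  1.6991  0.3004  0.8804 -0.0547]
scene rack_eye 0.97 [0.5711 0.2363 0.1541] tool [ 0.0853  0.0026 -0.0798]
scene rack_eye 0.63 [0.6007 0.2552 0.0013] tool [0.0868 0.0376 0.073 ]
scene rack_eye 0.58 [ 0.3658 -0.3887  0.086 ] tool [-0.3526 -0.4884 -0.0117]
scene lug_a 0.92 [ 0.4189 -0.3507  0.0482] tool [-0.3464 -0.4233  0.0261]
scene lug_a 0.75 [0.5303 0.3077 0.1   ] tool [ 0.1675  0.0031 -0.0257]
scene lug_a 0.75 [0.6117 0.1675 0.0987] tool [ 0.0054  0.0032 -0.0244]
scene slide_rack 0.93 [0.5656 0.2361 0.0377] tool [ 0.0879 -0.0023  0.0366]
scene slide_rack 0.64 [ 0.3684 -0.3926  0.0011] tool [-0.3573 -0.4881  0.0732]
wrist rack_eye 0.62 [0.5712 0.2368 0.1576] tool [ 0.0857  0.0029 -0.0833]
wrist lug_a 0.86 [0.6128 0.1644 0.1024] tool [ 0.0021  0.0026 -0.0282]
wrist slide_rack 0.96 [0.5706 0.236  0.0371] tool [0.0852 0.002  0.0372]
```

It hangs level, eye at 0.155. Retreat straight up.

Call:
{"api": "jog_arm", "payload": {"moves": [[0,0,-5,0,0,0,64],[0,0,-15,0,0,0,64],[0,0,-25,0,0,0,64],[0,0,-30,0,0,0,64],[0,0,-25,0,0,0,64]]}}

```text
t: 22.2
position: [0.612, 0.1616, 0.1773]
eef_rot: [0.499, 0.866, 0.001, 0.001]
wrist_force: [-0.5, 0.0, 0.5]
width: 0.748
finger_force: 0.0
```

Call:
{"api": "jog_arm", "payload": {"moves": [[-20,0,-10,0,0,0,64],[-30,0,0,0,0,0,64],[-30,0,0,0,0,0,64],[-20,0,0,0,0,0,64],[0,0,0,0,0,0,64]]}}

```text
t: 22.7
position: [0.6633, 0.0705, 0.1853]
eef_rot: [0.502, 0.865, -0.0, 0.001]
wrist_force: [0.2, -1.0, -0.5]
width: 0.751
finger_force: 0.0
```

Call:
{"api": "jog_arm", "payload": {"moves": [[0,0,0,0,0,0,64],[0,0,0,0,0,0,64],[0,0,0,0,0,0,64],[0,0,0,0,0,0,64],[0,0,0,0,0,0,64]]}}

```text
t: 23.2
position: [0.6615, 0.0754, 0.1844]
eef_rot: [0.499, 0.867, 0.0, -0.0]
wrist_force: [-0.6, 0.5, 0.1]
width: 0.746
finger_force: 0.0
```

```bash
python3 - <<'E'
from h import *
T=st()
c=cam("scene"); save(c,"s9.png",(110,180,290,315),4.4)
for k in ["rack_eye","lug_a","slide_rack","beaker","petri_1","marker_1"]:
    for d in pinpoint("scene",k)[:3]: p=w(c,d["point"]); print(k,round(d["conf"],2),p)
E
```

```text
t 23.2 pos [0.6615 0.0754 0.1844] xang 120.13833222738236 tilt [ 0.      0.0001 -1.    ] w 63.744262181485254 ff 0.0 F [-0.6329  0.5216  0.0753] q [ 0.0901  0.5556 -0.4128  1.5191  0.2377  1.1167  0.1541]
rack_eye 0.74 [0.5681 0.2351 0.1526]
rack_eye 0.72 [0.5097 0.2066 0.1631]
rack_eye 0.71 [ 0.3654 -0.3899  0.089 ]
lug_a 0.96 [ 0.4157 -0.3505  0.0465]
lug_a 0.94 [0.6128 0.169  0.0987]
lug_a 0.69 [ 0.3248 -0.4308  0.0467]
slide_rack 0.78 [ 0.368  -0.3891 -0.0013]
slide_rack 0.7 [0.5681 0.2332 0.033 ]
slide_rack 0.69 [0.4622 0.0663 0.0002]
beaker 0.78 [ 0.755   0.0445 -0.0024]
petri_1 0.52 [ 0.7555 -0.0944 -0.0017]
marker_1 0.67 [ 0.6382 -0.0581  0.0032]
```

View pics/s9.png

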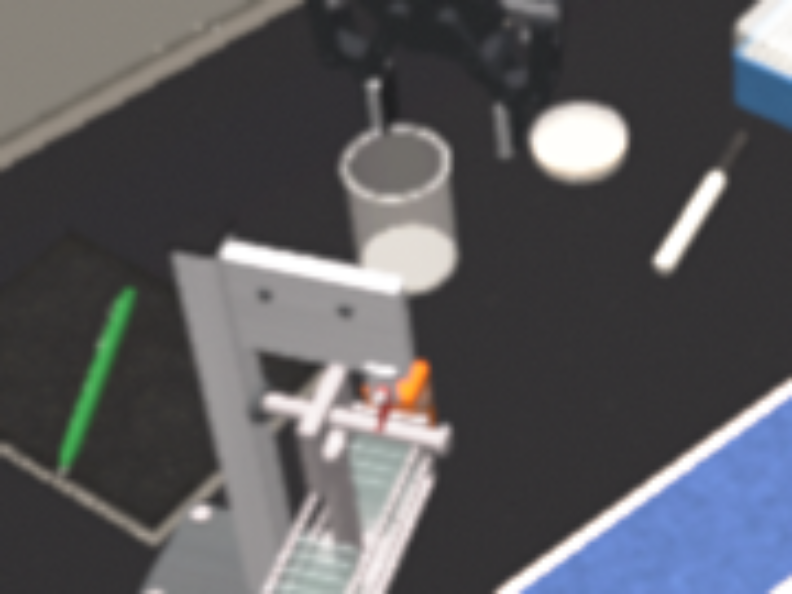

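The rack hangs freely at (325,400) with the flap shut at (383,405). The beaker, petri dish and marker have not moved, and the gripper is clear. I'm handing it in.

```bash
python3 -c "
from h import *
print(ticket.sign_off())"
```

```text
the job is handed in; nothing more can be done
None
```

The larger rack stood upright on the pad and was let go, and it now hangs freely by its eye on the peg with the red flap shut behind it; the beaker, petri dish and marker show no movement, and I handed the job in at about 23 s.

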